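Hang up the ear defenders and pin the rail

ROBOT

A 7-joint arm with a two-finger parallel gripper is mounted at the origin on the work surface; the furniture and walls round the work are solid. World frame = base frame: x ahead of the robot, y to its left, z up, the work surface at z = 0. Lengths are in m, angles in rad, forces in N, time in s.
With the tool pointing down it reaches from about 0.4 to 0.875 m from the base axis. Payload 6.5 kg.
Tool frame: the origin (TCP) lies at the centre of the arm's flange, where the gripper is bolted on; the fingertips stand 173 mm ahead of it and the grasp point (between the pads) lies 155 mm ahead of it (robot.grip_depth is the distance from the TCP to the grasp point, in m); z points along the fingers, y is the line along which they close (so a half turn about z gives the same grasp; the last joint's range is limited). The gripper opens to 85 mm and grips with 20 to 120 N. Pads are 22 mm wide; open, the fingers measure 114 mm over their backs; the gripper's body (76 mm by 85 mm) begins 54 mm behind the grasp point. The pads swing forward as they close: fully open they stand 13 mm farther back than shut.
Start: joints at [-1.211, 0.536, -0.004, 1.538, 0.003, 1.067, -0.071], TCP at [0.268, 0.592, 0.405] pointing down, gripper open.
Joint ranges: [-2.7, 2.7], [-0.37, 2.16], [-1.27, 1.26], [0.24, 2.4], [-1.31, 4.45], [0.19, 1.91], [-2.76, 2.76]. Speed limits (rad/s): [2.39, 2.39, 3.14, 3.14, 3.14, 3.14, 3.14].

INTERFACE

Orientations are given as a unit quaternion [x, y, z, w].
In Python, from workcell import monitor, cams, robot gives the robot as it stands.
- The arm moves only by the tool step_arm, never from a script. Its argument "plan" is a list that holds one entry, the list of rows, each a list of 7 numbers: the shift along the world's x, y, z each as a share of 250 mm, from -1 to 1, then the turn, a rotation vector about the world's x, y, z each as a share of 180 degrees, from -1 to 1, then the opening, from 0 (shut) to 1 (fully open). A call has exactly 8 rows; each row is the pose to reach, as a shift and turn from the pose commanded when the call began, turning the shorter way round; what a row does not reach only later rows make up. A row lasts 1/10 s, in which the tool goes at most 50 mm and 8.59 degrees, less where a joint would pass 70% of its speed; a pose out of reach is approached as far as the arm can. A call with a number of a shift or a turn outside -1 to 1 is refused whole. A call with a gripper value outside its range is refused whole. The fingers move at their own pace and stop on an object; the grip force is fixed at half the most. Time passes only in rows, so rows that repeat a pose let the fingers close, or fill a call up. It gives the time, the measured TCP pose, the force, the opening and the grip force at its end, in the units of the state.
- monitor.get_obs(): the state, without advancing time (a new reading comes with each control period).
- cams.read_camera(name): name is "side" or "top"; returns a dict with "img" (384x512x3 uint8, red, green, blue), "mtx" (3x3 intrinsics, pixels), "D" ([k1, k2, p1, p2, k3] as OpenCV has them; the pictures are not rectified), "R" (3x3) and "t" (3): a world point X has camera coordinates R X + t. Camera axes: x right, y down, z forward; pixel columns grow to the right and rows downward; lengths in m; the calibration is good to about 2 mm. A picture is of the moment at which its call begins. There is no depth.
- robot.hand_in(): hands the job in; it is judged then, once.
Trained networks look in the newest picture that a camera, given by its name, has taken for a name from the list of things; names that differ only in an ending like _2 or _b are one class to them, and where a whole thing is asked for, a point or a joint stands for the part that bears it (a point fixed in the world has none). Each returns a list of dicts, best first, with "score" (0 to 1); they miss things now and then, are a little off and sometimes report something else, mostly with a low value. They report only what shows in the picture. A call takes as long as a camera call.
- cams.search_frame(camera, query): "position" ([column, row] in pixels, amid what is visible of it).
- cams.regions_of(camera, query): "region" (384x512 bool, what is visible of it) and "position" ([column, row] in pixels, amid what is visible of it).
- cams.landmark_of(camera, query): "position" ([column, row] in pixels: a listed point, or the origin of a listed thing).
The state is a dict: "time": time; "joints": joint angles; "qvel": joint speeds; "effort": joint torques, N m; "eef_pos": TCP position; "orientation": TCP orientation; "force": force on the tool from outside, world axes, zero at the start; "moment": the same for the moment, N m; "width": finger opening in m; "finger_force": force on a finger pad.
Only numpy, scipy, OpenCV 4.12 (cv2) and the standard library are available. Lean on these libraries where they do the work, as an engineer would, in place of code of your own. Each camera call takes 0.05 s, during which the arm holds its last target. There are 200 camera calls.

TASK

Hang the red ear defenders by their headband over the steel rail, between the black pair already hanging there and the hole in the rail's open end, one cup on each side of the rail and gently, with the two pairs not touching. Then take the yellow-headed stop pin out of its wooden block and put it down through the hole at the rail's end until its collar is seated, so that nothing can be knocked off. Leave the black pair, the bottles and the tin where they are.

Things in the scene. Friction and masses are not known exactly. Their poses are not given: they have to be found in the camera images.
- red_defenders: Red ear defenders, loose, 0.22 kg, 147 (x) x 60 (y) x 160 (z) mm, upright on their cups. Origin between the cups' feet, at foot level; z up, x from cup to cup; same after a half turn. Cups: 33 to 75 mm either side in x, 60 wide, z 0 to 78. Arched headband; its middle (x -28 to 28) is a black pad 26 mm wide (y), 18 mm thick, inside at z = 142, top at z = 160.
- red_defenders_apex (a point): Middle of the inside of the red pair's headband, the point that rests on the rail; 142 mm above the feet of the cups.
- black_defenders: Black ear defenders of the same shape and axes, already hanging on the rail near its post, loose; leave them. Origin between the feet of the cups, about 23 mm above the worktop; cups 60 mm wide along the rail.
- rack: Fixed rack. Origin at worktop level under the rail; z up, y along the rail, x square to it. Round steel rail, diameter 14 mm, axis at x = 0, top at z = 165, from a dark post (30 mm square, 178 high, at y = -150; foot plate 120 x 85 x 10) to the open end at y = +150. Its last 40 mm is a flat eye plate 36 wide, 12 thick, top flush with the rail. Free space below the rail.
- rail_eye (a point): Mouth of the vertical through hole in the eye plate, at its top face (rack x = 0, y = 130, z = 165 mm); hole diameter 10.5 mm, plate 12 mm thick.
- stop_pin: Stop pin, loose, upright in the middle hole of the wooden block. Origin: centre of the underside of its collar; z up along the pin. Shank 8 mm diameter, with a tapered tip, reaching 34 mm below the origin; steel collar 22 mm diameter, 4 mm thick; yellow square head 16 x 16 mm from 4 to 32 mm above the origin. 40 g.
- pin_block: Fixed wooden block 60 (own x) x 90 (own y) x 42 mm high with three vertical holes 28 mm apart along y; origin at the centre of its underside.
- glue_bottle: Orange bottle, loose bystander, 52 mm diameter, 190 mm high; origin at the centre of its foot.
- white_bottle: White bottle with dark tip, loose bystander, 54 mm diameter, 155 mm high; origin at the centre of its foot.
- tin_round: Round white tin with blue lid, loose bystander, 66 mm diameter, 60 mm high; origin at the centre of its foot.

How it is judged:
By the outcome, as a careful person would: the job done as asked, in the order asked, and still so for the second after the job is handed in, with the robot touching nothing.
It also fails if it takes over 54 s, if anything falls off the work surface, if the arm or the gripper's body presses on something with over 40 N, if the wrist force passes 120 N, or if a joint passes its speed limit or range.

## Working session

There is one attempt and no reset: what is moved stays moved. The work goes in short steps, Python scripts to look and compute and a tool call to move; the robot and the scene stay as the last step left them, time stands still between calls to the robot, and variables do not carry over. Pictures are saved under pics/ and viewed, at most 10 in all, crops included, and the job is handed in when it is done.

Besides the shell and the picture viewer there is one more tool, called after "Call:" as name([rows], argument=value, ...), one row to a line, values as JSON. step_arm: Moves the arm, as the interface text tells. Shift numbers are shares of 250 mm and turn numbers shares of 180 degrees, none past 1 either way. Its arguments: {"type":"object","properties":{"plan":{"type":"array"}},"required":["plan"]}

```bash
mkdir -p pics; ls; cat > h.py <<'E'
import numpy as np, cv2
from workcell import monitor, cams, robot
def shot(n, f=None):
    c=cams.read_camera(n)
    if f: cv2.imwrite('pics/'+f, c['img'][:,:,::-1])
    return c
def proj(c,P):
    return cv2.projectPoints(np.atleast_2d(np.float64(P)),cv2.Rodrigues(c['R'])[0],c['t'],c['mtx'],c['D'])[0][:,0]
def ray(c,uv):
    p=cv2.undistortPoints(np.float64(uv).reshape(1,1,2),c['mtx'],c['D'])[0,0]
    d=c['R'].T@np.array([p[0],p[1],1]); o=-c['R'].T@c['t']; return o,d/np.linalg.norm(d)
def onz(c,uv,z):
    o,d=ray(c,uv); return o+d*(z-o[2])/d[2]
def tri(rs):
    A=sum(np.eye(3)-np.outer(d,d) for o,d in rs); b=sum((np.eye(3)-np.outer(d,d))@o for o,d in rs)
    X=np.linalg.solve(A,b); return X,[np.linalg.norm(np.cross(X-o,d)) for o,d in rs]
E
python3 - <<'E'
from h import *
C={n:shot(n,n+'0.png') for n in ('side','top')}
for n in C: print(n, -C[n]['R'].T@C[n]['t'], C[n]['R'][2])
for q in ['red_defenders','red_defenders_apex','black_defenders','rack','rail_eye','stop_pin','pin_block','glue_bottle','white_bottle','tin_round']:
    rs=[]
    for n in C:
        L=cams.landmark_of(n,q)
        print(q,n,[(np.round(l['position'],1).tolist(),round(l['score'],2)) for l in L[:2]])
        if L: rs.append(ray(C[n],L[0]['position']))
    if len(rs)==2:
        X,e=tri(rs); print('   ',X.round(4),np.round(e,4))
o=monitor.get_obs(); print(o['eef_pos'],o['orientation'],o['time'],o['width'])
E
```

```text
pics
side [0.52909566 0.87894076 0.69771049] [ 0.01649312 -0.86432433 -0.50266433]
top [-0.33265926 -0.33173874  1.31045861] [ 0.59429339  0.15501264 -0.7891682 ]
red_defenders side [([241.5, 332.9], 0.93)]
red_defenders top []
red_defenders_apex side [([240.7, 280.2], 0.76)]
red_defenders_apex top []
black_defenders side [([234.8, 175.7], 0.87)]
black_defenders top []
rack side []
rack top []
rail_eye side [([204.5, 241.3], 0.6), ([241.2, 279.3], 0.37)]
rail_eye top []
stop_pin side [([275.7, 256.5], 0.69)]
stop_pin top []
pin_block side [([277.3, 270.0], 0.78)]
pin_block top []
glue_bottle side [([313.9, 237.0], 0.88)]
glue_bottle top []
white_bottle side [([205.8, 240.3], 0.67)]
white_bottle top []
tin_round side [([186.1, 280.0], 0.89)]
tin_round top []
[0.26845539 0.59194744 0.4046789 ] [ 2.11245005e-01  9.77433142e-01 -1.88055901e-05  7.59020001e-06] 1.1 0.0851800687168941
```

View pics/side0.png

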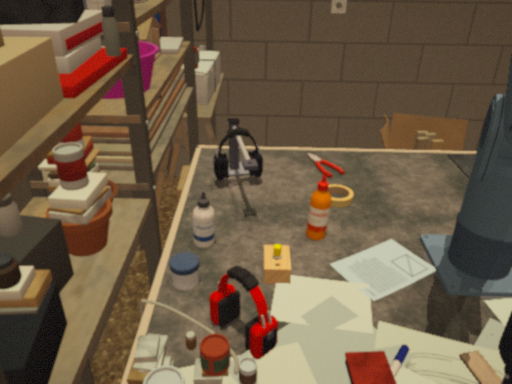

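View pics/top0.png

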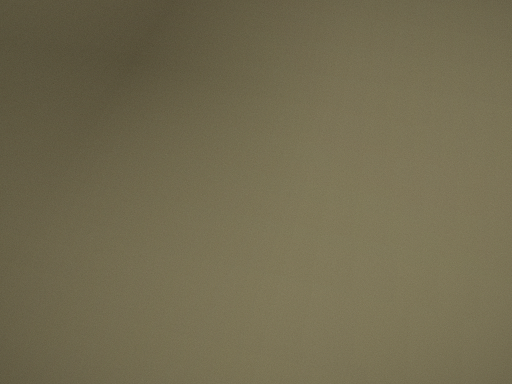

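The side picture shows the red pair at about (243,310), the pin at (277,250), and the rail with the black pair at (238,155). The top camera shows only a blank cover, so I work from the side camera alone.

```bash
python3 - <<'E'
from h import *
c=shot('side'); im=c['img'][:,:,::-1]
a=cv2.resize(im[110:222,195:285],None,fx=5,fy=5,interpolation=cv2.INTER_CUBIC)
b=cv2.resize(im[232:360,200:300],None,fx=3.5,fy=4.375,interpolation=cv2.INTER_CUBIC)
cv2.imwrite('pics/crop1.png',np.hstack([a,cv2.resize(b,(350,560))]))
np.save('c.npy',c,allow_pickle=True)
print('red',onz(c,[241.5,332.9],0),onz(c,[240.7,280.2],.142))
print('black',onz(c,[234.8,175.7],.023),'pin',onz(c,[275.7,256.5],.042),'block',onz(c,[277.3,270],0))
for q,z in [('red_defenders',0),('stop_pin',0),('pin_block',0),('black_defenders',0),('rack',0)]:
    for r in cams.regions_of('side',q)[:1]:
        m=r['region']; ys,xs=np.nonzero(m); print(q,round(r['score'],2),xs.min(),xs.max(),ys.min(),ys.max(),m.sum()); np.save('m_'+q,m)
for q,z in [('glue_bottle',0),('white_bottle',0),('tin_round',0)]:
    print(q,onz(c,cams.landmark_of('side',q)[0]['position'],0))
print(c['mtx'],c['D'])
E
```

```text
red [ 5.58847285e-01  2.36883005e-01 -1.11022302e-16] [0.56005255 0.24253552 0.142     ]
black [ 0.6089162  -0.38606279  0.023     ] pin [0.48846421 0.04281548 0.042     ] block [0.48304071 0.04042914 0.        ]
red_defenders 0.62 210 279 266 358 3194
stop_pin 0.74 264 290 245 283 816
pin_block 0.7 263 290 243 284 973
black_defenders 0.64 213 263 127 179 983
rack 0.67 228 258 118 175 912
glue_bottle [0.487762   0.03952375 0.        ]
white_bottle [ 0.6699561  -0.07699705  0.        ]
tin_round [0.69404217 0.08108788 0.        ]
[[453.40342553   0.         252.17283766]
 [  0.         453.40342553 192.77659978]
 [  0.           0.           1.        ]] [0.00436784 0.         0.         0.         0.        ]
```

View pics/crop1.png

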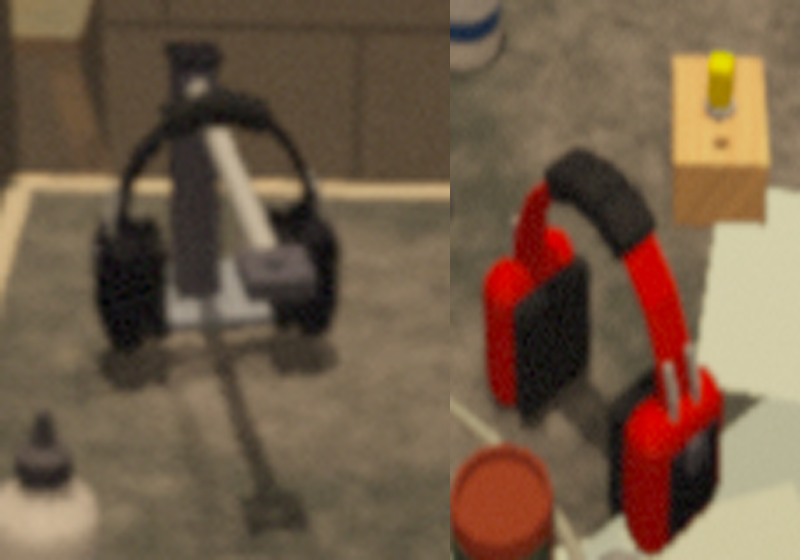

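The crop shows the post top near pixel (233,119), the light rail running to the dark eye plate near (250,165), and the black pair hung near the post. It also shows the red pair turned, with its near cup at lower right, and the pin in the block at (277,250). Next I fit models to get the yaws and positions.

```bash
cat > fit.py <<'E'
from h import *
from scipy.optimize import minimize, least_squares
from scipy.ndimage import gaussian_filter, map_coordinates
def place(p,L):
    L=np.atleast_2d(L).astype(float); s,k=np.sin(p[2]),np.cos(p[2])
    return np.c_[p[0]+k*L[:,0]-s*L[:,1], p[1]+s*L[:,0]+k*L[:,1], L[:,2]]
def box(x0,x1,y0,y1,z0,z1): return np.array([[x,y,z] for x in(x0,x1) for y in(y0,y1) for z in(z0,z1)])/1000
SS=4
def defmask(c,p,dz=0,band=True):
    m=np.zeros((384*SS,512*SS),np.uint8); parts=[]
    for s in (1,-1):
        t=np.linspace(0,2*np.pi,16,endpoint=False)
        # rounded cup outline in y-z
        yy=np.sign(np.cos(t))*abs(np.cos(t))**.5*30; zz=39+np.sign(np.sin(t))*abs(np.sin(t))**.5*39
        parts.append(np.r_[np.c_[0*t+s*33,yy,zz],np.c_[0*t+s*75,yy,zz]]/1000)
    a=np.linspace(0,np.pi,13)
    if band:
      for i in range(12):
        w=13 if 3<i<8 else 9
        pts=[]
        for aa in a[i:i+2]:
            for r,h in((62,82),(54,66)):
                for w_ in(-w,w): pts.append([r*np.cos(aa),w_,78+h*np.sin(aa)])
        parts.append(np.array(pts)/1000)
    for q in parts:
        uv=proj(c,place(p,q)+[0,0,dz]); h=cv2.convexHull(np.float32(uv*SS+SS/2-.5)); cv2.fillConvexPoly(m,h.round().astype(np.int32),1)
    return cv2.resize(m.astype(np.float32),(512,384),interpolation=cv2.INTER_AREA)
def fitdef(c,M,p0,dz=0):
    f=lambda p:-np.minimum(M,d:=defmask(c,p,dz)).sum()/np.maximum(M,d).sum()
    best=None
    for y in np.deg2rad(np.arange(-90,90,15)) if len(p0)==2 else [p0[2]]:
        v=f([*p0[:2],y])
        if best is None or v<best[0]: best=(v,[*p0[:2],y])
    x0=np.array(best[1]); S=np.vstack([x0,x0+[.006,0,0],x0+[0,.006,0],x0+[0,0,.1]])
    return minimize(f,x0,method='Nelder-Mead',options=dict(initial_simplex=S,xatol=1e-4,fatol=1e-5))
def rackedges(c,p):
    e=[]
    P=lambda *a:place(p,np.array(a)/1000)
    def seg(a,b,n=40): 
        a,b=P(a)[0],P(b)[0]; e.append(proj(c,np.linspace(a,b,n)))
    seg((-18,110,165),(-18,150,165));seg((18,110,165),(18,150,165))
    seg((-18,150,165),(18,150,165));seg((-18,150,153),(18,150,153))
    seg((-18,110,165),(-7,110,165),12);seg((7,110,165),(18,110,165),12)
    cam=-c['R'].T@c['t']; A=place(p,np.c_[np.zeros(40),np.linspace(-20,106,40),np.full(40,158)]/1000)
    d=place([0,0,p[2]],[[0,1,0]])[0]; n=np.cross(A-cam,d); n/=np.linalg.norm(n,axis=1)[:,None]
    e.append(proj(c,A+.007*n)); e.append(proj(c,A-.007*n))
    seg((-15,-135,60),(-15,-135,178));seg((15,-135,130),(15,-135,178),12);seg((-15,-165,178),(15,-165,178),15)
    return e
def fitrack(c,p0,sig=.8):
    g=c['img'].astype(float); G=[(gaussian_filter(g[...,k],sig,order=(0,1)),gaussian_filter(g[...,k],sig,order=(1,0))) for k in range(3)]
    def f(p):
        t=0;n=0
        for e in rackedges(c,p):
            tg=e[-1]-e[0]; tg/=np.linalg.norm(tg); nn=(-tg[1],tg[0])
            v=np.sqrt(sum((map_coordinates(gx,[e[:,1],e[:,0]],order=1)*nn[0]+map_coordinates(gy,[e[:,1],e[:,0]],order=1)*nn[1])**2 for gx,gy in G))
            t+=v.sum(); n+=len(e)
        return -t/n
    best=None
    for dx in np.arange(-.012,.0121,.003):
        for dy in np.arange(-.015,.0151,.003):
            for da in np.arange(-.06,.061,.015):
                q=p0+[dx,dy,da]; v=f(q)
                if best is None or v<best[0]: best=(v,q)
    x0=best[1]; S=np.vstack([x0,x0+[.002,0,0],x0+[0,.002,0],x0+[0,0,.02]])
    return minimize(f,x0,method='Nelder-Mead',options=dict(initial_simplex=S,xatol=1e-5,fatol=1e-4))
E
python3 - <<'E'
from fit import *
c=np.load('c.npy',allow_pickle=True).item()
M=np.load('m_red_defenders.npy').astype(np.float32)
r=fitdef(c,M,[.559,.24]); print('red',r.x.round(4),np.rad2deg(r.x[2]),r.fun)
A=onz(c,[250.5,163.5],.165); B=onz(c,[233.3,119.5],.178); d=A[:2]-B[:2]; print('plate',A,'post',B,np.linalg.norm(d))
yaw=np.arctan2(-d[0],d[1]); o=A[:2]-.13*d/np.linalg.norm(d)
k=fitrack(c,np.array([*o,yaw])); print('rack',k.x.round(4),np.rad2deg(k.x[2]),k.fun)
print('eye',place(k.x,[0,.13,.165]))
np.save('rack',k.x);np.save('red',r.x)
im=c['img'][:,:,::-1].copy()
a=cv2.resize(im[110:222,195:285],None,fx=5,fy=5,interpolation=cv2.INTER_CUBIC)
for e in rackedges(c,k.x): cv2.polylines(a,[np.int32(((e-[195,110])+.5)*5)],False,(0,255,0),1)
b=cv2.resize(im[262:362,200:285],None,fx=4,fy=4,interpolation=cv2.INTER_CUBIC)
mm=cv2.resize(defmask(c,r.x)[262:362,200:285],None,fx=4,fy=4)
cs,_=cv2.findContours((mm>.5).astype(np.uint8),cv2.RETR_LIST,2); cv2.drawContours(b,cs,-1,(255,255,0),1)
o=np.zeros((560,790,3),np.uint8); o[:,:450]=a; o[:400,450:]=b; cv2.imwrite('pics/fit1.png',o)
E
```

```text
red [ 0.5574  0.2367 -0.7737] -44.33028470353761 -0.8472245931625366
plate [ 0.55494103 -0.18990363  0.165     ] post [ 0.61753437 -0.47141835  0.178     ] 0.2883894260999956
rack [ 0.5855 -0.3245  0.2116] 12.125918875414094 -26.777823025742517
eye [[ 0.55818732 -0.19740164  0.165     ]]
```

View pics/fit1.png

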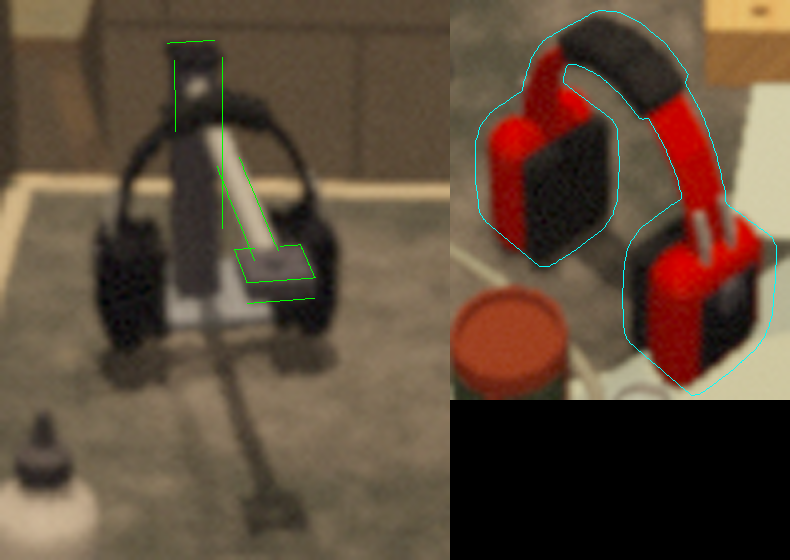

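The overlay shows the red pair at about (0.558, 0.239) with a yaw of about −44°, and the rack with a yaw of about 12°. That is good enough to start. I'll refine the eye position later, relative to the held pin.

Call:
step_arm([
  [[0.1,-0.12,0,0,0,-0.02,1],[0.22,-0.26,0,0,0,-0.04,1],[0.34,-0.41,0,0,0,-0.06,1],[0.46,-0.56,0,0,0,-0.08,1],[0.58,-0.7,0,0,0,-0.1,1],[0.68,-0.83,0,0,0,-0.111,1],[0.74,-0.9,0,0,0,-0.111,1],[0.76,-0.92,0,0,0,-0.111,1]],
])

```text
time: 2.35
eef_pos: [0.4606, 0.3591, 0.4049]
orientation: [0.38, 0.925, -0.0, 0.001]
force: [-0.0, 0.1, -0.1]
width: 0.0853
finger_force: 0.0
```

Call:
step_arm([
  [[0.07,-0.08,0,0,0,0,1],[0.15,-0.18,0,0,0,0,1],[0.24,-0.29,-0.04,0,0,0,1],[0.32,-0.39,-0.1,0,0,0,1],[0.38,-0.46,-0.16,0,0,0,1],[0.4,-0.49,-0.2,0,0,0,1],[0.4,-0.49,-0.2,0,0,0,1],[0.4,-0.49,-0.2,0,0,0,1]],
])

```text
time: 3.15
eef_pos: [0.5576, 0.2415, 0.3548]
orientation: [0.377, 0.926, 0.0, -0.001]
force: [-0.6, -0.3, 0.8]
width: 0.0853
finger_force: 0.0
```

```bash
python3 - <<'E'
from fit import *
from scipy.spatial.transform import Rotation as Ro
o=monitor.get_obs(); R=Ro.from_quat(o['orientation']).as_matrix(); print(o['time'],o['eef_pos'],R[:,1],R[:,2],o['joints'],o['width'])
c=shot('side'); im=c['img'][:,:,::-1]
x0,y0=190,200; s=4
a=cv2.resize(im[y0:y0+150,x0:x0+120],None,fx=s,fy=s,interpolation=cv2.INTER_CUBIC)
p=o['eef_pos']
for w in (-.013,.013):
  for dp in (.15,.17):
    u=proj(c,p+R@[0,w,dp])[0]; cv2.circle(a,tuple(np.int32((u-[x0,y0]+.5)*s)),3,(0,255,0),-1)
for rr in ([.5585,.239,np.deg2rad(-44.3)],):
  for L in ([-28,13,160],[28,13,160],[28,-13,160],[-28,-13,160],[0,13,160],[0,-13,160]):
    u=proj(c,place(rr,np.array(L)/1000))[0]; cv2.circle(a,tuple(np.int32((u-[x0,y0]+.5)*s)),3,(255,255,0),-1)
cv2.imwrite('pics/pre.png',a)
# glue & black apex guesses
print('glue',onz(c,[313.9,237],0),'blackapex',onz(c,[238,134.5],.165))
E
```

```text
3.15 [0.55756959 0.24153212 0.35483546] [6.97696181e-01 7.16393671e-01 3.82972081e-04] [-7.38197157e-04  1.25351333e-03 -9.99998942e-01] [-0.60169517  0.52265017  0.16378034  1.70737842 -0.10429874  0.92010583
  0.40248761] 0.08533472069551215
glue [ 0.38386572 -0.09710468  0.        ] blackapex [ 0.59803802 -0.3824548   0.165     ]
```

View pics/pre.png

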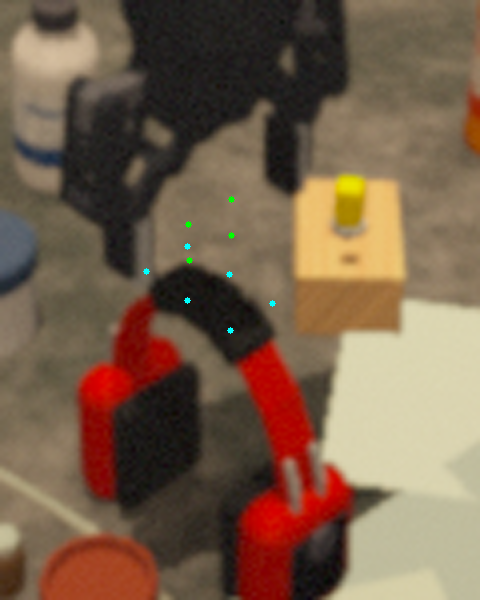

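The picture shows the open gripper over the pad, with the pad centre at about crop (212,300), under the projected grasp line. I descend and close.

Call:
step_arm([
  [[0,0,-0.06,0,0,0,1],[0,0,-0.12,0,0,0,1],[0,0,-0.148,0,0,0,1],[0,0,-0.148,0,0,0,0.6],[0,0,-0.148,0,0,0,0.4],[0,0,-0.148,0,0,0,0.3],[0,0,-0.148,0,0,0,0.2],[0,0,-0.148,0,0,0,0]],
])

```text
time: 4.0
eef_pos: [0.5588, 0.2394, 0.3184]
orientation: [0.378, 0.926, 0.0, 0.0]
force: [-0.7, -0.8, 3.9]
width: 0.0242
finger_force: 60.4
```

Call:
step_arm([
  [[0,0,0,0,0,0,0],[0,0,0,0,0,0,0],[0,0,0.04,0,0,0,0],[0,0,0.1,0,0,0,0],[0,0,0.2,0,0,0,0],[0,0,0.3,0,0,0,0],[0,0,0.35,0,0,0,0],[0,0,0.35,0,0,0,0]],
])

```text
time: 4.8
eef_pos: [0.559, 0.2397, 0.4075]
orientation: [0.378, 0.926, 0.002, 0.001]
force: [0.3, -0.1, -1.3]
width: 0.0247
finger_force: 59.6
```

```bash
python3 - <<'E'
from fit import *
from scipy.spatial.transform import Rotation as Ro
o=monitor.get_obs(); R=Ro.from_quat(o['orientation']).as_matrix(); print(o['time'],o['eef_pos'],R[:,1],o['force'],o['moment'],o['width'],o['finger_force'])
c=shot('side'); im=c['img'][:,:,::-1]
x0,y0=190,190; s=4
a=cv2.resize(im[y0:y0+150,x0:x0+130],None,fx=s,fy=s,interpolation=cv2.INTER_CUBIC)
p=o['eef_pos']
for w in (-.013,.013):
  for dp in (.155,.173):
    u=proj(c,p+R@[0,w,dp])[0]; cv2.circle(a,tuple(np.int32((u-[x0,y0]+.5)*s)),3,(0,255,0),-1)
cv2.imwrite('pics/held.png',a)
E
```

```text
4.8 [0.5590239  0.23965988 0.40754137] [0.69932941 0.71478838 0.00399478] [ 0.28253748 -0.0990606  -1.31701937] [0.03803555 0.02404627 0.01103234] 0.024706586328492295 59.61579001508653
```

View pics/held.png

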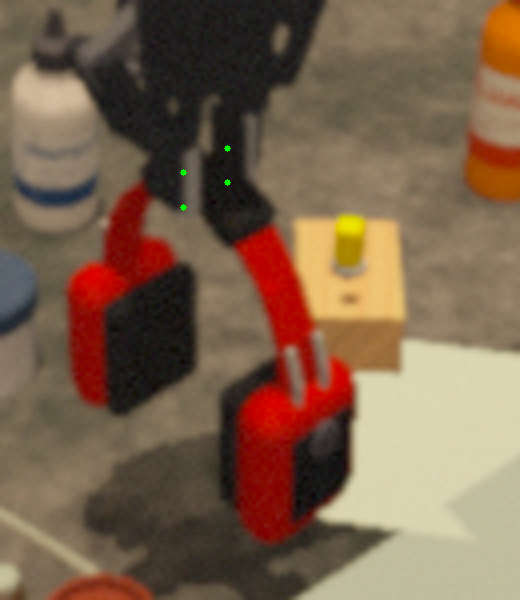

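The pair is held at the pad centre (about crop (205,190)) and hangs level, 25 mm wide in the grip. Next I lift, carry and turn.

Call:
step_arm([
  [[0,0,0.08,0,0,0,0],[0,-0.03,0.2,0,0,0.01,0],[0,-0.08,0.34,0,0,0.02,0],[0,-0.16,0.48,0,0,0.03,0],[0,-0.26,0.57,0,0,0.04,0],[0,-0.38,0.6,0,0,0.05,0],[0,-0.5,0.6,0,0,0.05,0],[0,-0.6,0.6,0,0,0.05,0]],
])

```text
time: 5.65
eef_pos: [0.5582, 0.0876, 0.5539]
orientation: [0.304, 0.953, -0.001, -0.001]
force: [-0.1, -0.1, -3.1]
width: 0.0245
finger_force: 59.6
```

Call:
step_arm([
  [[0,-0.1,0,0,0,0.02,0],[0,-0.2,0,0,0,0.04,0],[0,-0.3,0,0,0,0.06,0],[0,-0.4,0,0,0,0.08,0],[0,-0.5,0,0,0,0.1,0],[0,-0.6,0,0,0,0.12,0],[0,-0.7,0,0,0,0.14,0],[0,-0.8,0,0,0,0.15,0]],
])

```text
time: 6.45
eef_pos: [0.5582, -0.1114, 0.5534]
orientation: [0.072, 0.997, 0.0, -0.001]
force: [0.2, -1.3, -2.2]
width: 0.0244
finger_force: 59.7
```

Call:
step_arm([
  [[0.01,-0.1,0,0,0,0.02,0],[0.02,-0.2,0,0,0,0.04,0],[0.03,-0.31,0,0,0,0.06,0],[0.04,-0.42,0,0,0,0.08,0],[0.05,-0.52,0,0,0,0.1,0],[0.06,-0.6,0,0,0,0.113,0],[0.06,-0.65,0,0,0,0.113,0],[0.06,-0.66,0,0,0,0.113,0]],
])

```text
time: 7.25
eef_pos: [0.573, -0.277, 0.5537]
orientation: [-0.102, 0.995, 0.0, -0.001]
force: [-0.1, -0.0, -1.8]
width: 0.0245
finger_force: 59.7
```

Call:
step_arm([
  [[0,0,-0.03,0,0,0,0],[0,0,-0.06,0,0,0,0],[0,0,-0.08,0,0,0,0],[0,0,-0.08,0,0,0,0],[0,0,-0.08,0,0,0,0],[0,0,-0.08,0,0,0,0],[0,0,-0.08,0,0,0,0],[0,0,-0.08,0,0,0,0]],
])

```text
time: 8.05
eef_pos: [0.5735, -0.2756, 0.5355]
orientation: [-0.104, 0.995, -0.0, 0.0]
force: [0.7, -0.7, -2.2]
width: 0.0242
finger_force: 59.6
```

```bash
python3 - <<'E'
from fit import *
from scipy.spatial.transform import Rotation as Ro
o=monitor.get_obs(); R=Ro.from_quat(o['orientation']).as_matrix(); print(o['time'],o['eef_pos'],R[:,1],R[:,2],o['force'],o['width'],o['joints'])
c=shot('side'); im=c['img'][:,:,::-1]; t=shot('top'); print(t['img'].mean((0,1)),t['img'].std((0,1)))
x0,y0=195,80; s=5
a=cv2.resize(im[y0:y0+118,x0:x0+100],None,fx=s,fy=s,interpolation=cv2.INTER_CUBIC)
p=o['eef_pos']; f=lambda P:tuple(np.int32((proj(c,P)[0]-[x0,y0]+.5)*s))
cv2.circle(a,f(p+R@[0,0,.176]),3,(0,255,0),-1)
q=p.copy(); q[2]=.165; cv2.circle(a,f(q),3,(255,255,0),-1)
cv2.imwrite('pics/over.png',a)
E
```

```text
8.05 [ 0.57349822 -0.27555314  0.53546216] [-2.07319450e-01  9.78273272e-01 -2.24237799e-04] [ 5.11027326e-04 -1.20919039e-04 -9.99999862e-01] [ 0.74601254 -0.74939794 -2.17616422] 0.024205965597947406 [ 0.18440367  0.419759    0.27903784  1.42522209 -0.11648245  1.31226692
  2.24978586]
[114.26410929 107.05347188  79.77679443] [11.51859226 11.16737026  8.96386099]
```

View pics/over.png

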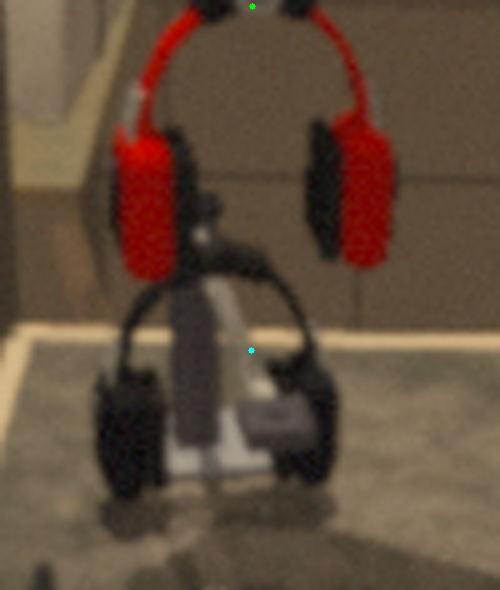

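The picture shows the red pair over the rail, with the cups straddling it. The rail (about crop x 243 at row 350) lies some 4 mm toward +x of the tool, so I correct that and descend.

Call:
step_arm([
  [[0.016,0,-0.06,0,0,0,0],[0.016,0,-0.16,0,0,0,0],[0.016,0,-0.27,0,0,0,0],[0.016,0,-0.38,0,0,0,0],[0.016,0,-0.49,0,0,0,0],[0.016,0,-0.59,0,0,0,0],[0.016,0,-0.66,0,0,0,0],[0.016,0,-0.69,0,0,0,0]],
])

```text
time: 8.95
eef_pos: [0.5768, -0.2749, 0.3595]
orientation: [-0.104, 0.995, 0.001, -0.002]
force: [0.6, 0.5, -1.1]
width: 0.0246
finger_force: 59.6
```

Call:
step_arm([
  [[0,0,-0.015,0,0,0,0],[0,0,-0.03,0,0,0,0],[0,0,-0.045,0,0,0,0],[0,0,-0.055,0,0,0,0],[0,0,-0.06,0,0,0,0],[0,0,-0.06,0,0,0,0],[0,0,-0.06,0,0,0,0],[0,0,-0.06,0,0,0,0]],
])

```text
time: 9.75
eef_pos: [0.5775, -0.2756, 0.3479]
orientation: [-0.104, 0.995, -0.0, 0.0]
force: [-0.6, -1.0, -2.6]
width: 0.0245
finger_force: 59.6
```

```bash
python3 - <<'E'
from fit import *
o=monitor.get_obs(); print(o['time'],o['eef_pos'],o['force'],o['moment'],o['width'])
c=shot('side','s3.png'); im=c['img'][:,:,::-1]
x0,y0=195,80; s=5
a=cv2.resize(im[y0:y0+118,x0:x0+100],None,fx=s,fy=s,interpolation=cv2.INTER_CUBIC)
cv2.imwrite('pics/low.png',a)
E
```

```text
9.75 [ 0.57754734 -0.27559303  0.34793978] [-0.64039162 -0.95903062 -2.55863531] [-0.04035738  0.01010148  0.03655593] 0.024456874242473416
```

View pics/low.png

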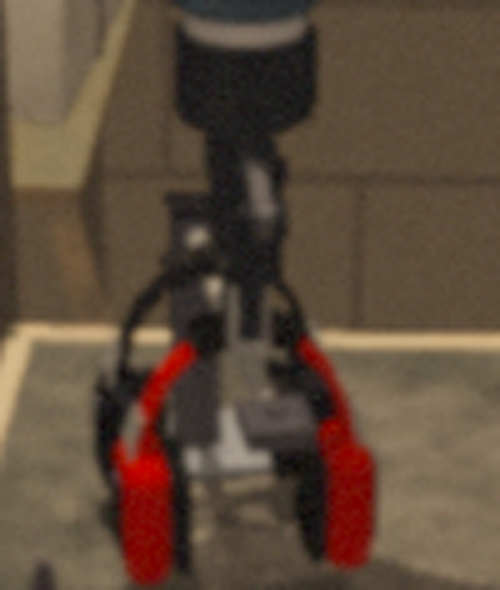

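The red cups straddle the rail at about crop (148,520) and (348,500), clear of the black pair and with no contact yet. I ease down further.

Call:
step_arm([
  [[0,0,-0.005,0,0,0,0],[0,0,-0.01,0,0,0,0],[0,0,-0.014,0,0,0,0],[0,0,-0.018,0,0,0,0],[0,0,-0.022,0,0,0,0],[0,0,-0.024,0,0,0,0],[0,0,-0.024,0,0,0,0],[0,0,-0.024,0,0,0,0]],
])

```text
time: 10.6
eef_pos: [0.5775, -0.2756, 0.3417]
orientation: [-0.104, 0.995, -0.0, 0.0]
force: [1.2, 0.4, -2.8]
width: 0.0245
finger_force: 59.6
```

Call:
step_arm([
  [[0,0,-0.003,0,0,0,0],[0,0,-0.006,0,0,0,0],[0,0,-0.008,0,0,0,0],[0,0,-0.008,0,0,0,0],[0,0,-0.008,0,0,0,0],[0,0,-0.008,0,0,0,0],[0,0,-0.008,0,0,0,0],[0,0,-0.008,0,0,0,0]],
])

```text
time: 11.4
eef_pos: [0.5775, -0.2757, 0.3412]
orientation: [-0.104, 0.995, -0.0, 0.0]
force: [-2.8, 1.3, 8.7]
width: 0.0244
finger_force: 61.0
```

Contact is felt at about 11 N, so the band rests on the rail. I ease off and open slowly.

Call:
step_arm([
  [[0,0,0.003,0,0,0,0],[0,0,0.003,0,0,0,0.25],[0,0,0.003,0,0,0,0.3],[0,0,0.003,0,0,0,0.36],[0,0,0.003,0,0,0,0.42],[0,0,0.003,0,0,0,0.5],[0,0,0.003,0,0,0,0.55],[0,0,0.003,0,0,0,0.6]],
])

```text
time: 12.2
eef_pos: [0.5775, -0.2755, 0.3403]
orientation: [-0.104, 0.995, 0.0, -0.0]
force: [0.0, -1.0, 0.1]
width: 0.0513
finger_force: 0.0
```

Call:
step_arm([
  [[0,0,0.02,0,0,0,0.6],[0,0,0.06,0,0,0,0.6],[0,0,0.12,0,0,0,0.6],[0,0,0.22,0,0,0,0.6],[0,0.05,0.34,0,0,0,0.6],[0,0.15,0.44,0,0,0,0.6],[0,0.25,0.48,0,0,0,0.6],[0,0.4,0.48,0,0,0,0.6]],
])

```text
time: 13.0
eef_pos: [0.5775, -0.1768, 0.4644]
orientation: [-0.103, 0.995, -0.002, 0.003]
force: [0.4, -0.0, -0.4]
width: 0.0513
finger_force: 0.0
```

Call:
step_arm([
  [[-0.04,0.16,0,0,0,0,0.6],[-0.08,0.32,0,0,0,0,0.6],[-0.12,0.48,0,0,0,0,0.6],[-0.16,0.64,0,0,0,0,0.6],[-0.2,0.78,0,0,0,0,0.6],[-0.24,0.9,0,0,0,0,0.6],[-0.26,0.96,0,0,0,0,0.6],[-0.26,0.96,0,0,0,0,0.6]],
])

```text
time: 13.8
eef_pos: [0.5119, 0.067, 0.4619]
orientation: [-0.106, 0.994, 0.001, 0.001]
force: [0.5, -0.9, -0.1]
width: 0.0511
finger_force: 0.0
```

```bash
python3 - <<'E'
from fit import *
from scipy.spatial.transform import Rotation as Ro
o=monitor.get_obs(); R=Ro.from_quat(o['orientation']).as_matrix();print(o['time'],o['eef_pos'],R[:,1],o['force'],o['width'],o['joints'])
c=shot('side','s4.png'); im=c['img'][:,:,::-1]
np.save('c4.npy',c,allow_pickle=True)
for q in ('rail_eye','stop_pin','pin_block','red_defenders','black_defenders','red_defenders_apex'): print(q,[(np.round(l['position'],1).tolist(),round(l['score'],2)) for l in cams.landmark_of('side',q)[:2]])
a=cv2.resize(im[112:212,210:270],None,fx=6,fy=6,interpolation=cv2.INTER_CUBIC)
b=cv2.resize(im[235:295,255:300],None,fx=9,fy=9,interpolation=cv2.INTER_CUBIC)
O=np.zeros((600,790,3),np.uint8); O[:,:360]=a; O[:540,360:765]=b
cv2.imwrite('pics/hung.png',O)
E
```

```text
13.8 [0.51191116 0.06698976 0.4618638 ] [-0.21177678  0.97731744  0.00110159] [ 0.45516397 -0.89753341 -0.06090453] 0.05109220895973431 [-0.33106368  0.24358706  0.135987    1.831839   -0.03863801  1.06677649
  1.60374927]
rail_eye [([252.1, 161.8], 0.63)]
stop_pin [([276.3, 253.7], 0.62)]
pin_block [([278.7, 268.3], 0.85)]
red_defenders [([243.3, 190.8], 0.74)]
black_defenders [([236.8, 178.2], 0.67), ([275.9, 270.2], 0.59)]
red_defenders_apex [([242.9, 151.7], 0.57)]
```

View pics/hung.png

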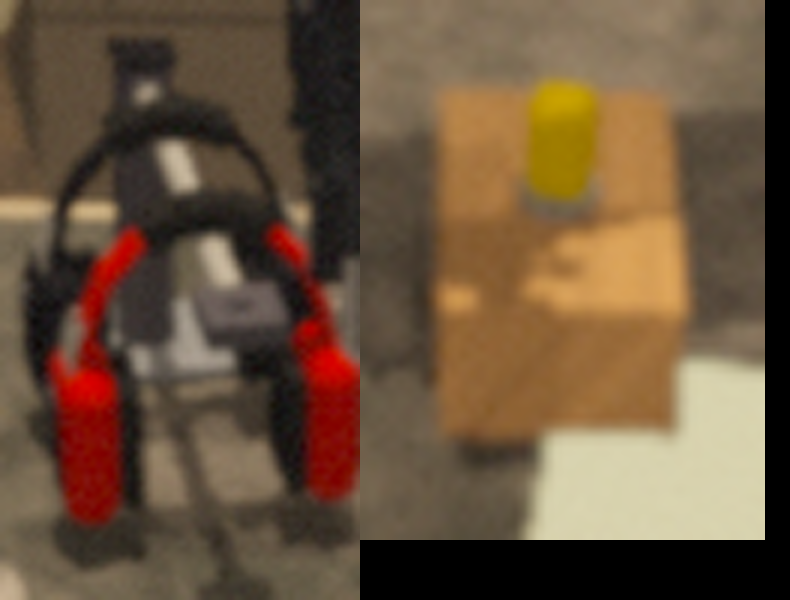

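The red pair hangs on the rail with one cup each side (crop (90,440) and (330,420)), clear of the black pair behind. The eye hole shows as a dark spot near pixel (250,162). Now I measure the pin and eye from averaged frames.

```bash
cat > m.py <<'E'
from fit import *
def avg(n=8):
    cs=[shot('side') for _ in range(n)]; c=cs[0]; c['avg']=np.mean([k['img'].astype(float) for k in cs],0); return c
def yellow(c):
    g=c['avg']; s=np.minimum(g[...,0],g[...,1])-g[...,2]; return s
def headmask(c,p,z0):
    m=np.zeros((384*8,512*8),np.uint8); q=place(p,box(-8,8,-8,8,4,32))+[0,0,z0]
    cv2.fillConvexPoly(m,cv2.convexHull(np.float32(proj(c,q)*8+3.5)).round().astype(np.int32),1)
    return cv2.resize(m.astype(np.float32),(512,384),interpolation=cv2.INTER_AREA)
def fithead(c,p0,z0,win=25):
    s=yellow(c); u=proj(c,[p0[0],p0[1],z0+.018])[0]; ys,xs=np.mgrid[:384,:512]
    s=np.where((abs(xs-u[0])<win)&(abs(ys-u[1])<win),s,0); S=gaussian_filter(s,.1)
    soft=np.clip((S-.25*np.percentile(S[S>0],99.5))/(.5*np.percentile(S[S>0],99.5)),0,1)
    lab,n=__import__('scipy.ndimage',fromlist=['x']).label(soft>.3)
    k=np.argmax(np.bincount(lab.ravel())[1:])+1; soft=np.where(cv2.dilate((lab==k).astype(np.uint8),np.ones((3,3)))>0,soft,0)
    f=lambda p:((gaussian_filter(headmask(c,[p[0],p[1],p0[2]],z0),.6)-soft)**2).sum()
    x0=np.array(p0[:2]); r=minimize(f,x0,method='Nelder-Mead',options=dict(initial_simplex=np.array([x0,x0+[.006,0],x0+[0,.008]]),xatol=1e-4,fatol=1e-3))
    m=soft; return r.x,r.fun,((m*xs).sum()/m.sum(),(m*ys).sum()/m.sum(),m.sum())
def plate(c,p0):
    g=c['avg']; G=[(gaussian_filter(g[...,k],.7,order=(0,1)),gaussian_filter(g[...,k],.7,order=(1,0))) for k in range(3)]
    def f(p):
        t=0
        for e in rackedges(c,p)[:4]:
            tg=e[-1]-e[0]; tg/=np.linalg.norm(tg); nn=(-tg[1],tg[0])
            t+=np.sqrt(sum((map_coordinates(gx,[e[:,1],e[:,0]],order=1)*nn[0]+map_coordinates(gy,[e[:,1],e[:,0]],order=1)*nn[1])**2 for gx,gy in G)).mean()
        return -t
    best=(0,)
    for dx in np.arange(-.008,.0081,.002):
        for dy in np.arange(-.016,.0161,.002):
            q=p0+[dx,dy,0]; v=f(q)
            if v<best[0]: best=(v,q)
    x0=best[1]; r=minimize(f,x0,method='Nelder-Mead',options=dict(initial_simplex=np.vstack([x0,x0+[.001,0,0],x0+[0,.001,0],x0+[0,0,.02]]),xatol=1e-5))
    return r.x,r.fun,place(r.x,[0,.13,.165])[0]
E
python3 - <<'E'
from m import *
c=avg(10); np.save('c5.npy',c,allow_pickle=True)
for yw in (-10,-5,0,5,10): print(yw,fithead(c,[.488,.043,np.deg2rad(yw)],.042))
print('plate',plate(c,np.array([.583,-.317,.216])))
g=c['avg'].mean(2); print(g[155:171,240:264].round().astype(int))
for n in range(3):
    shot('side'); print([(np.round(l['position'],1).tolist(),round(l['score'],2)) for q in ('rail_eye','stop_pin') for l in cams.landmark_of('side',q)[:1]])
E
```

```text
-10 (array([0.4861369 , 0.04132336]), np.float64(66.66633933230543), (np.float64(279.39677090612264), np.float64(255.44887220377638), np.float64(250.55510807635437)))
-5 (array([0.48617398, 0.04173334]), np.float64(68.58759067794331), (np.float64(279.39677090612264), np.float64(255.44887220377638), np.float64(250.55510807635437)))
0 (array([0.48630552, 0.04152066]), np.float64(68.28454191426118), (np.float64(279.39677090612264), np.float64(255.44887220377638), np.float64(250.55510807635437)))
5 (array([0.48622783, 0.0410503 ]), np.float64(66.87627560665787), (np.float64(279.39677090612264), np.float64(255.44887220377638), np.float64(250.55510807635437)))
10 (array([0.48623473, 0.0413566 ]), np.float64(66.31981785583669), (np.float64(279.39677090612264), np.float64(255.44887220377638), np.float64(250.55510807635437)))
plate (array([ 0.57758731, -0.32456265,  0.14343093]), np.float64(-103.27684166807613), array([ 0.55900516, -0.19589756,  0.165     ]))
[[ 89  92  96 117 147 169 178 171 139  80  38  34  31  26  23  32  41  48
   51  56  63  56  34  28]
 [ 89  91  93 106 135 161 176 176 
[... 926 characters left out ...]
89  88  85  83  80  67
   42  32  40  47  47  47]
 [147 152 135 100  75  78  78  76  72  73  73  71  70  68  66  64  63  54
   43  45  53  59  56  48]
 [145 152 143 113  73  60  60  56  56  54  54  53  54  52  53  51  51  47
   44  49  53  58  54  48]
 [146 153 149 127  83  55  53  52  50  51  50  48  48  49  49  48  47  46
   49  50  49  50  46  44]
 [148 153 153 139 105  76  69  68  60  50  47  46  45  43  43  43  39  39
   43  46  43  45  46  49]
 [150 154 155 150 132 114 111 109  88  55  37  36  34  31  31  30  30  30
   37  39  45  45  55  60]]
[([247.9, 157.1], 0.77), ([275.6, 257.7], 0.4)]
[([251.0, 162.2], 0.71), ([277.9, 255.4], 0.56)]
[([250.0, 157.1], 0.72), ([276.7, 256.5], 0.6)]
```

```bash
python3 - <<'E'
import re
s=open('m.py').read()
s=s.replace("s=np.minimum(g[...,0],g[...,1])-g[...,2]; return s","s=np.clip(g[...,1]-.72*g[...,0],0,None)*(g[...,2]<.45*g[...,0])*(g[...,0]>60); return s")
open('m.py','w').write(s)
E
python3 - <<'E'
from m import *
c=np.load('c5.npy',allow_pickle=True).item()
print(c['avg'][244:262:2,268:288:2].round().astype(int)[:, :, 0]); print((c['avg'][...,1]/c['avg'][...,0])[244:262:2,268:288:2].round(2)); print((c['avg'][...,2]/c['avg'][...,0])[244:262:2,268:288:2].round(2))
for yw in (-10,-5,0,5,10): print(yw,fithead(c,[.488,.043,np.deg2rad(yw)],.042))
print('eye',onz(c,[249.5,162.6],.165), onz(c,[249.9,162.2],.165))
E
```

```text
[[152 150 148 162 183 182 165 152 152 152]
 [179 178 176 179 188 183 177 177 182 176]
 [182 180 177 162 161 160 160 178 184 180]
 [172 171 176 160 158 158 158 178 184 181]
 [165 165 171 157 157 157 158 178 185 181]
 [166 171 160 154 157 157 156 178 185 182]
 [166 171 135 132 144 149 135 171 183 178]
 [153 146 131 114 111 114 122 155 174 169]
 [134 132 133 132 148 187 191 199 215 212]]
[[0.8  0.8  0.81 0.81 0.81 0.81 0.83 0.83 0.82 0.83]
 [0.72 0.72 0.73 0.78 0.8  0.8  0.79 0.73 0.72 0.73]
 [0.71 0.71 0.72 0.77 0.79 0.79 0.76 0.72 0.72 0.71]
 [0.71 0.71 0.71 0.77 0.79 0.79 0.76 0.72 0.72 0.71]
 [0.7  0.7  0.72 0.78 0.79 0.78 0.76 0.71 0.72 0.71]
 [0.7  0.71 0.73 0.78 0.79 0.78 0.77 0.72 0.72 0.71]
 [0.7  0.71 0.74 0.8  0.8  0.79 0.82 0.72 0.72 0.71]
 [0.69 0.69 0.71 0.81 0.85 0.83 0.76 0.7  0.71 0.7 ]
 [0.68 0.69 0.69 0.69 0.71 0.73 0.73 0.73 0.74 0.74]]
[[0.58 0.58 0.59 0.44 0.13 0.25 0.43 0.62 0.63 0.63]
 [0.4  0.4  0.39 0.03 0.   0.   0.   0.38 0.41 0.41]
 [0.39 0.38 0.36 0.   0.   0.   0.   0.36 0.39 0.38]
 [0.38 0.39 0.37 0.   0.   0.   0.01 0.37 0.39 0.38]
 [0.39 0.38 0.35 0.   
[... 450 characters left out ...]
float64(14.532774855106144), (np.float64(276.84671201556364), np.float64(249.45285986856916), np.float64(66.19697138558425)))
0 (array([0.48635526, 0.04118817]), np.float64(14.964034913645246), (np.float64(276.84671201556364), np.float64(249.45285986856916), np.float64(66.19697138558425)))
5 (array([0.48618094, 0.04081415]), np.float64(18.24822511394515), (np.float64(276.84671201556364), np.float64(249.45285986856916), np.float64(66.19697138558425)))
10 (array([0.48635754, 0.04137183]), np.float64(22.187641115970138), (np.float64(276.84671201556364), np.float64(249.45285986856916), np.float64(66.19697138558425)))
eye [ 0.55773225 -0.19508465  0.165     ] [ 0.55674962 -0.19751113  0.165     ]
```

```bash
python3 - <<'E'
s=open('m.py').read()
i=s.index("s=np.clip(g[...,1]"); j=s.index("; return s",i)
s=s[:i]+"s=np.clip((.38-g[...,2]/(g[...,0]+1))/.38,0,1)*(g[...,0]>60)*(g[...,1]>.6*g[...,0])"+s[j:]
i=s.index("    soft=np.clip"); j=s.index("\n",i); s=s[:i]+"    soft=S"+s[j:]
open('m.py','w').write(s)
E
python3 - <<'E'
from m import *
c=np.load('c5.npy',allow_pickle=True).item()
for yw in (-15,-10,-5,0,5,10): print(yw,fithead(c,[.488,.043,np.deg2rad(yw)],.042))
E
```

```text
-15 (array([0.48662708, 0.04186792]), np.float64(12.992517099843145), (np.float64(276.88500897949444), np.float64(250.00305253644453), np.float64(83.6238121423741)))
-10 (array([0.48605889, 0.04047979]), np.float64(11.229275751446899), (np.float64(276.88500897949444), np.float64(250.00305253644453), np.float64(83.6238121423741)))
-5 (array([0.48637323, 0.04206704]), np.float64(9.64479896114817), (np.float64(276.88500897949444), np.float64(250.00305253644453), np.float64(83.6238121423741)))
0 (array([0.486632  , 0.04166991]), np.float64(10.106542746127731), (np.float64(276.88500897949444), np.float64(250.00305253644453), np.float64(83.6238121423741)))
5 (array([0.48644315, 0.04154364]), np.float64(11.189925568775433), (np.float64(276.88500897949444), np.float64(250.00305253644453), np.float64(83.6238121423741)))
10 (array([0.48616501, 0.04177281]), np.float64(13.326314881937051), (np.float64(276.88500897949444), np.float64(250.00305253644453), np.float64(83.6238121423741)))
```

Call:
step_arm([
  [[-0.03,-0.03,-0.08,0,0,-0.02,0.6],[-0.06,-0.06,-0.2,0,0,-0.05,0.6],[-0.1,-0.1,-0.34,0,0,-0.08,0.6],[-0.1,-0.1,-0.48,0,0,-0.083,0.6],[-0.1,-0.1,-0.58,0,0,-0.083,0.6],[-0.1,-0.1,-0.64,0,0,-0.083,0.6],[-0.1,-0.1,-0.64,0,0,-0.083,0.6],[-0.1,-0.1,-0.64,0,0,-0.083,0.6]],
])

```text
time: 15.9
eef_pos: [0.4877, 0.0395, 0.3008]
orientation: [0.026, 1.0, -0.0, 0.0]
force: [-0.3, 0.0, -0.3]
width: 0.0511
finger_force: 0.0
```

```bash
python3 - <<'E'
from m import *
from scipy.spatial.transform import Rotation as Ro
o=monitor.get_obs(); R=Ro.from_quat(o['orientation']).as_matrix();print(o['time'],o['eef_pos'],np.rad2deg(np.arctan2(R[1,1],R[0,1])),R[:,2],o['force'])
c=avg(3)
print(fithead(c,[.4865,.0417,np.deg2rad(-3)],.042))
E
```

```text
15.9 [0.48771143 0.03946352 0.30081129] 87.02298667886342 [ 1.63731169e-04 -1.58162611e-05 -9.99999986e-01] [-0.25200957  0.00665541 -0.33670167]
(array([0.48655635, 0.04493331]), np.float64(12.519703188111311), (np.float64(276.90664070965056), np.float64(250.30710405339687), np.float64(83.52343681127577)))
```

Call:
step_arm([
  [[-0.004,0.011,-0.08,0,0,0,0.6],[-0.004,0.011,-0.16,0,0,0,0.6],[-0.004,0.011,-0.23,0,0,0,0.6],[-0.004,0.011,-0.28,0,0,0,0.6],[-0.004,0.011,-0.304,0,0,0,0.6],[-0.004,0.011,-0.304,0,0,0,0.6],[-0.004,0.011,-0.304,0,0,0,0.5],[-0.004,0.011,-0.304,0,0,0,0.4]],
])

```text
time: 16.85
eef_pos: [0.4869, 0.0422, 0.2252]
orientation: [0.026, 1.0, 0.0, 0.001]
force: [-0.6, -0.1, 0.1]
width: 0.0342
finger_force: 0.0
```

Call:
step_arm([
  [[0,0,0,0,0,0,0.34],[0,0,0,0,0,0,0.28],[0,0,0,0,0,0,0.22],[0,0,0,0,0,0,0.16],[0,0,0,0,0,0,0.1],[0,0,0,0,0,0,0],[0,0,0,0,0,0,0],[0,0,0,0,0,0,0]],
])

```text
time: 17.65
eef_pos: [0.4865, 0.0422, 0.2248]
orientation: [0.026, 1.0, 0.0, 0.0]
force: [-0.9, 0.4, 5.4]
width: 0.0151
finger_force: 59.0
```

Gripped squarely (15 mm). Now I lift out, carry and turn a quarter so the camera can see the pin between the fingers.

Call:
step_arm([
  [[0,0,0.02,0,0,0,0],[0,0,0.06,0,0,0,0],[0,0,0.12,0,0,0,0],[0,0,0.2,0,0,0,0],[0,0,0.32,0,0,0,0],[0,0,0.46,0,0,0,0],[0,0,0.6,0,0,0,0],[0,0,0.7,0,0,0,0]],
])

```text
time: 18.45
eef_pos: [0.4865, 0.0421, 0.4024]
orientation: [0.026, 1.0, 0.0, 0.001]
force: [0.3, 0.1, -0.9]
width: 0.015
finger_force: 58.5
```

Call:
step_arm([
  [[0.03,-0.08,0.05,0,0,-0.04,0],[0.06,-0.2,0.1,0,0,-0.08,0],[0.1,-0.34,0.1,0,0,-0.12,0],[0.14,-0.48,0.1,0,0,-0.16,0],[0.18,-0.62,0.1,0,0,-0.2,0],[0.22,-0.76,0.1,0,0,-0.24,0],[0.26,-0.88,0.1,0,0,-0.28,0],[0.284,-0.952,0.1,0,0,-0.32,0]],
])

```text
time: 19.25
eef_pos: [0.5572, -0.1986, 0.4253]
orientation: [0.508, 0.862, -0.0, 0.001]
force: [0.5, 0.4, -0.0]
width: 0.0149
finger_force: 58.5
```

Call:
step_arm([
  [[0,0,0,0,0,-0.04,0],[0,0,0,0,0,-0.08,0],[0,0,-0.03,0,0,-0.12,0],[0,0,-0.07,0,0,-0.16,0],[0,0,-0.1,0,0,-0.18,0],[0,0,-0.12,0,0,-0.18,0],[0,0,-0.12,0,0,-0.18,0],[0,0,-0.12,0,0,-0.18,0]],
])

```text
time: 20.05
eef_pos: [0.5575, -0.1958, 0.3949]
orientation: [0.725, 0.689, 0.0, 0.0]
force: [0.0, 0.1, -0.2]
width: 0.0146
finger_force: 58.5
```

```bash
python3 - <<'E'
from m import *
from scipy.spatial.transform import Rotation as Ro
o=monitor.get_obs(); R=Ro.from_quat(o['orientation']).as_matrix();print(o['time'],o['eef_pos'],np.rad2deg(np.arctan2(R[1,1],R[0,1])),R[:,2],o['force'],o['width'],o['joints'])
z0=o['eef_pos'][2]-.2248+.042; print('collar z',z0)
c=avg(8); np.save('c6.npy',c,allow_pickle=True); g=c['avg']
yw=np.arctan2(R[1,1],R[0,1])
print(fithead(c,[*o['eef_pos'][:2],yw],z0))
u=proj(c,[[*o['eef_pos'][:2],z0-.034],[*o['eef_pos'][:2],z0],[*o['eef_pos'][:2],z0+.018]]);print(u)
im=c['avg'].astype(np.uint8)[:,:,::-1]
x0,y0=220,115;s=9
a=cv2.resize(im[y0:y0+64,x0:x0+60],None,fx=s,fy=s,interpolation=cv2.INTER_CUBIC)
cv2.imwrite('pics/hover.png',a)
E
```

```text
20.05 [ 0.55748051 -0.1958377   0.39492644] -2.899169836733868 [ 4.73195557e-04  9.52231683e-05 -9.99999884e-01] [ 0.0177695   0.09878569 -0.23035371] 0.01460081996350264 [-0.16856852  0.49910073  0.59110272  1.73728234 -0.32220621  1.00305105
  0.49084429]
collar z 0.21212644353236612
(array([ 0.55810279, -0.19678015]), np.float64(9.974167493676429), (np.float64(249.62379719955536), np.float64(139.4957225989879), np.float64(58.82248189153578)))
[[249.64890627 157.98607369]
 [249.767183   146.12302474]
 [249.83120183 139.70127554]]
```

The measured head and hole agree to within 1 mm. I lower gently and watch the force.

Call:
step_arm([
  [[0,0,-0.012,0,0,0,0],[0,0,-0.024,0,0,0,0],[0,0,-0.036,0,0,0,0],[0,0,-0.046,0,0,0,0],[0,0,-0.054,0,0,0,0],[0,0,-0.062,0,0,0,0],[0,0,-0.068,0,0,0,0],[0,0,-0.072,0,0,0,0]],
])

```text
time: 21.25
eef_pos: [0.5575, -0.1958, 0.3763]
orientation: [0.725, 0.689, -0.0, -0.0]
force: [-0.2, 0.2, 0.4]
width: 0.0146
finger_force: 58.5
```

Call:
step_arm([
  [[0,0,-0.01,0,0,0,0],[0,0,-0.02,0,0,0,0],[0,0,-0.03,0,0,0,0],[0,0,-0.04,0,0,0,0],[0,0,-0.05,0,0,0,0],[0,0,-0.06,0,0,0,0],[0,0,-0.07,0,0,0,0],[0,0,-0.076,0,0,0,0]],
])

```text
time: 22.05
eef_pos: [0.5575, -0.1958, 0.3572]
orientation: [0.725, 0.689, -0.0, 0.0]
force: [0.5, -0.6, -0.1]
width: 0.0146
finger_force: 58.5
```

Call:
step_arm([
  [[0,0,-0.008,0,0,0,0],[0,0,-0.016,0,0,0,0],[0,0,-0.022,0,0,0,0],[0,0,-0.028,0,0,0,0],[0,0,-0.032,0,0,0,0],[0,0,-0.036,0,0,0,0],[0,0,-0.038,0,0,0,0],[0,0,-0.038,0,0,0,0]],
])

```text
time: 22.85
eef_pos: [0.5575, -0.1958, 0.3479]
orientation: [0.725, 0.688, -0.0, -0.0]
force: [-0.2, -0.4, 0.0]
width: 0.0148
finger_force: 58.6
```

Call:
step_arm([
  [[0,0,-0.002,0,0,0,0],[0,0,-0.004,0,0,0,0],[0,0,-0.006,0,0,0,0],[0,0,-0.006,0,0,0,0],[0,0,-0.006,0,0,0,0],[0,0,-0.006,0,0,0,0],[0,0,-0.006,0,0,0,0],[0,0,-0.006,0,0,0,0]],
])

```text
time: 23.65
eef_pos: [0.5574, -0.196, 0.3478]
orientation: [0.725, 0.688, 0.0, -0.0]
force: [-4.3, 2.1, 11.6]
width: 0.015
finger_force: 60.2
```

The collar met the plate at exactly the predicted height. I release and retreat.

Call:
step_arm([
  [[0,0,0.005,0,0,0,0],[0,0,0.005,0,0,0,0.15],[0,0,0.005,0,0,0,0.2],[0,0,0.005,0,0,0,0.25],[0,0,0.005,0,0,0,0.3],[0,0,0.005,0,0,0,0.35],[0,0,0.005,0,0,0,0.4],[0,0,0.005,0,0,0,0.4]],
])

```text
time: 24.45
eef_pos: [0.5575, -0.1958, 0.3477]
orientation: [0.725, 0.688, -0.0, -0.0]
force: [1.5, 0.0, -0.4]
width: 0.0343
finger_force: 0.0
```

Call:
step_arm([
  [[0,0,0.03,0,0,0,0.4],[0,0,0.08,0,0,0,0.4],[0,0,0.16,0,0,0,0.4],[0,0,0.26,0,0,0,0.4],[0,0,0.38,0,0,0,0.4],[-0.1,0.1,0.48,0,0,0,0.4],[-0.2,0.2,0.52,0,0,0,0.4],[-0.3,0.3,0.52,0,0,0,0.4]],
])

```text
time: 25.25
eef_pos: [0.482, -0.1208, 0.4803]
orientation: [0.726, 0.688, 0.002, 0.002]
force: [0.0, -0.0, 0.8]
width: 0.0343
finger_force: 0.0
```

```bash
python3 - <<'E'
from m import *
o=monitor.get_obs();print(o['time'],o['eef_pos'],o['force'],o['width'])
c=avg(6); print(fithead(c,[.5575,-.196,0],.165))
im=c['avg'].astype(np.uint8)[:,:,::-1]
x0,y0=195,110;s=5
cv2.imwrite('pics/final.png',cv2.resize(im[y0:y0+118,x0:x0+150],None,fx=s,fy=s,interpolation=cv2.INTER_CUBIC))
E
```

```text
25.25 [ 0.48196693 -0.12083616  0.48027593] [ 0.00198223 -0.02320386  0.76099364] 0.03431613887698108
(array([ 0.55564745, -0.20192478]), np.float64(6.168581084830241), (np.float64(250.36295743348902), np.float64(154.97116112430803), np.float64(68.50991919566978)))
```

View pics/final.png

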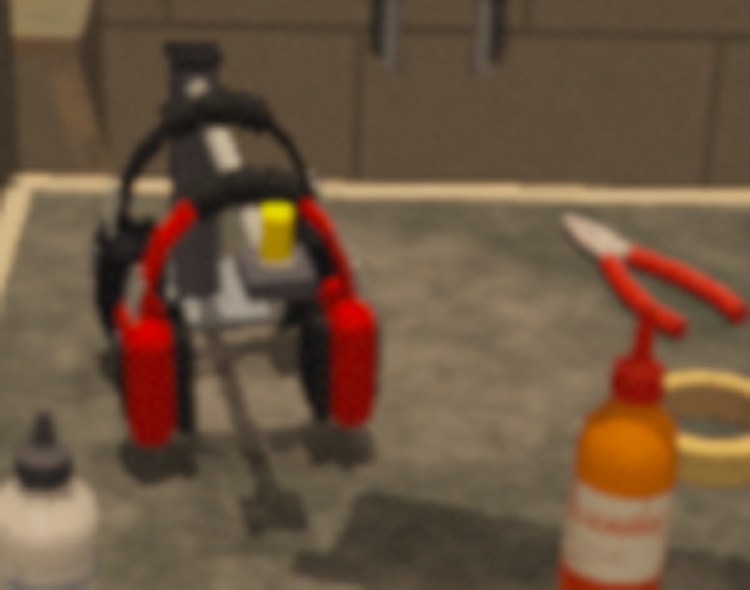

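The picture shows the pin standing on the eye plate at (250,155), with the red pair at crop (150,380) and (350,360), clear of the black pair. Before handing in I check numerically that the collar is fully down.

```bash
python3 - <<'E'
from m import *
c=avg(12); g=c['avg']
s=yellow(c); ys,xs=np.mgrid[:384,:512]
s=np.where((abs(xs-250)<12)&(abs(ys-155)<14),s,0)
print(s[146:166,244:258].round(1)); print(g.mean(2)[158:170,240:262].round().astype(int))
for y in (-.1945,-.196,-.1975):
  for yw in (-12,-3,6):
    f=lambda p:((gaussian_filter(headmask(c,[p[0],y,np.deg2rad(yw)],p[1]),.6)-s)**2).sum()
    r=minimize(f,[.557,.166],method='Nelder-Mead',options=dict(initial_simplex=[[.557,.165],[.56,.165],[.557,.17]],xatol=1e-4,fatol=1e-3)); print(y,yw,r.x,r.fun)
E
```

```text
[[0.  0.  0.  0.  0.  0.  0.  0.  0.  0.  0.  0.  0.  0. ]
 [0.  0.  0.  0.  0.  0.  0.  0.  0.  0.  0.  0.  0.  0. ]
 [0.  0.  0.  0.  0.  0.  0.  0.  0.  0.  0.  0.  0.  0. ]
 [0.  0.  0.  0.  0.  0.  0.  0.  0.  0.  0.  0.  0.  0. ]
 [0.  0.  0.  0.5 1.  1.  1.  1.  1.  0.7 0.  0.  0.  0. ]
 [0.  0.  0.  0.5 1.  1.  1.  1.  1.  1.  0.  0.  0.  0. ]
 [0.  0.  0.  0.1 1.  1.  1.  1.  1.  1.  0.9 0.  0.  0. ]
 [0.  0.  0.  0.  1.  1.  1.  1.  1.  1.  0.7 0.  0.  0. ]
 [0.  0.  0.  0.  1.  1.  1.  1.  1.  1.  0.2 0.  0.  0. ]
 [0.  0.  0.  0.  1.  1.  1.  1.  1.  1.  0.  0.  0.  0. ]
 [0.  0.  0.  0.  1.  1.  1.  1.  1.  0.9 0.  0.  0.  0. ]
 [0.  0.  0.  0.  1.  1.  1.  1.  1.  0.9 0.  0.  0.  0. ]
 [0.  0.  0.  0.1 1.  1.  1.  1.  1.  0.6 0.  0.  0.  0. ]
 [0.  0.  0.  0.2 1.  1.  1.  1.  1.  0.  0.  0.  0.  0. ]
 [0.  0.  0.  0.3 1.  1.  1.  1.  0.7 0.  0.  0.  0.  0. ]
 [0.  0.  0.  0.  0.5 0.6 0.6 0.4 0.  0.  0.  0.  0.  0. ]
 [0.  0.  0.  0.  0.  0.  0.  0.  0.  0.  0.  0.  0.  0. ]
 [0.  0.  0.  0.  0.  0.  0.  0.  0.  0.  0.  0.  0.  0. ]
 [0.  0.  0.  0.  0.  0.  0.  0.  0.  
[... 975 characters left out ...]
  52  51  50  46
   44  48  55  57]
 [145 152 148 125  82  56  51  51  50  50  50  49  47  48  48  47  48  45
   47  50  50  49]
 [147 152 152 138 104  74  68  69  62  59  57  52  46  43  42  42  41  38
   43  44  43  44]]
-0.1945 -12 [0.55544493 0.16846756] 11.385349839362009
-0.1945 -3 [0.55563234 0.16858871] 7.174377187196296
-0.1945 6 [0.55543042 0.16873291] 7.120911215411978
-0.196 -12 [0.55567833 0.16808939] 10.966376587610817
-0.196 -3 [0.55538409 0.16752625] 7.1491339387068855
-0.196 6 [0.55545659 0.16807949] 7.120911215411978
-0.1975 -12 [0.55568896 0.16721313] 11.000602142053442
-0.1975 -3 [0.55539563 0.16716187] 7.121603974141835
-0.1975 6 [0.55569771 0.16691692] 7.153382017331302
```

The contact height matched, but the image suggests the head sits about 1 px high, so the opening fingers may have dragged the pin up. I'll check and mend this by pressing lightly on the head with the closed fingertips.

Call:
step_arm([
  [[0.06,-0.06,0,0,0,0,0],[0.12,-0.12,0,0,0,0,0],[0.18,-0.18,0,0,0,0,0],[0.25,-0.25,0,0,0,0,0],[0.3,-0.3,-0.1,0,0,0,0],[0.3,-0.3,-0.2,0,0,0,0],[0.3,-0.3,-0.28,0,0,0,0],[0.3,-0.3,-0.32,0,0,0,0]],
])

```text
time: 26.95
eef_pos: [0.5571, -0.1955, 0.3957]
orientation: [0.725, 0.689, -0.001, -0.001]
force: [-0.5, 0.1, -0.7]
width: 0.0002
finger_force: 0.0
```

Call:
step_arm([
  [[0,0,-0.01,0,0,0,0],[0,0,-0.03,0,0,0,0],[0,0,-0.05,0,0,0,0],[0,0,-0.07,0,0,0,0],[0,0,-0.08,0,0,0,0],[0,0,-0.08,0,0,0,0],[0,0,-0.08,0,0,0,0],[0,0,-0.08,0,0,0,0]],
])

```text
time: 27.75
eef_pos: [0.5576, -0.1959, 0.378]
orientation: [0.725, 0.689, 0.0, 0.0]
force: [0.1, -0.9, 0.3]
width: -0.0001
finger_force: 0.0
```

Call:
step_arm([
  [[0,0,-0.004,0,0,0,0],[0,0,-0.008,0,0,0,0],[0,0,-0.012,0,0,0,0],[0,0,-0.014,0,0,0,0],[0,0,-0.016,0,0,0,0],[0,0,-0.016,0,0,0,0],[0,0,-0.016,0,0,0,0],[0,0,-0.016,0,0,0,0]],
])

```text
time: 28.55
eef_pos: [0.5575, -0.1958, 0.3737]
orientation: [0.725, 0.689, 0.0, 0.0]
force: [-0.1, -0.1, -0.7]
width: -0.0001
finger_force: 0.0
```

Call:
step_arm([
  [[0,0,-0.002,0,0,0,0],[0,0,-0.004,0,0,0,0],[0,0,-0.006,0,0,0,0],[0,0,-0.007,0,0,0,0],[0,0,-0.008,0,0,0,0],[0,0,-0.008,0,0,0,0],[0,0,-0.008,0,0,0,0],[0,0,-0.008,0,0,0,0]],
])

```text
time: 29.35
eef_pos: [0.5575, -0.1958, 0.3717]
orientation: [0.725, 0.689, 0.0, 0.0]
force: [0.4, -0.4, -0.1]
width: 0.0001
finger_force: 0.0
```

Call:
step_arm([
  [[0,0,-0.002,0,0,0,0],[0,0,-0.004,0,0,0,0],[0,0,-0.006,0,0,0,0],[0,0,-0.007,0,0,0,0],[0,0,-0.008,0,0,0,0],[0,0,-0.008,0,0,0,0],[0,0,-0.008,0,0,0,0],[0,0,-0.008,0,0,0,0]],
])

```text
time: 30.15
eef_pos: [0.5576, -0.1959, 0.3705]
orientation: [0.725, 0.689, 0.0, 0.0]
force: [-1.6, 2.0, 5.5]
width: -0.0001
finger_force: 3.6
```

The fingers touch the head at tip height 0.1975 m, against 0.197 m expected when seated, so the collar is down. I retreat and hand in.

Call:
step_arm([
  [[0,0,0.02,0,0,0,0],[0,0,0.08,0,0,0,0],[0,0,0.16,0,0,0,0],[0,0,0.26,0,0,0,0],[-0.06,0.06,0.36,0,0,0,0],[-0.14,0.14,0.44,0,0,0,0],[-0.2,0.2,0.46,0,0,0,0],[-0.2,0.2,0.46,0,0,0,0]],
])

```text
time: 30.95
eef_pos: [0.5065, -0.1446, 0.4866]
orientation: [0.725, 0.689, 0.001, 0.0]
force: [0.1, 0.1, -0.4]
width: 0.0002
finger_force: 0.0
```

```bash
python3 - <<'E'
from m import *
c=avg(4); print(fithead(c,[.5575,-.196,0],.165))
print([(q,np.round(l['position'],1).tolist()) for q in('red_defenders','black_defenders') for l in cams.landmark_of('side',q)[:1]])
print(robot.hand_in())
E
```

```text
(array([ 0.55564478, -0.20168311]), np.float64(5.615612451877874), (np.float64(250.32381985922214), np.float64(155.0083506441519), np.float64(68.19559329988067)))
[('red_defenders', [241.6, 191.7]), ('black_defenders', [237.7, 176.3])]
the job is handed in; nothing more can be done
None
```

The red pair hangs on the rail clear of the black pair, the stop pin is seated in the eye (the fingertips met its head within 0.5 mm of the seated height), and I handed the job in at about 31 s with no verdict shown.

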